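# Unlock and open the child-safe cleaner bottle

### The job

Time to clean up after noodle making: pull the spring bolt of the bottle holder right out to its stop so that it stays out, then press the safety cap of the clamped cleaner bottle down, twist it anticlockwise until it is free and lift it off. Finish while still holding the cap in the gripper, upright and still, straight above the open bottle and 5 to 12 cm clear of its mouth. Leave the other things on the table where they are.

Things in the scene. Friction and masses are not known exactly. Their poses are not given: they have to be found in the camera images.
- station: fixed steel holder, white cleaner bottle (86 mm across) clamped upright in it. Origin: on the bottle's axis at table height; z up, +x points from the bolt post to the bottle. Base plate x -120 to +80 mm, y +-65, 12 high. Bolt post and housing at x -61 to -83 mm, y +-22, top at 186 mm; pull knob further out on the -x side. Only cap and pin are higher.
- bottle_mouth (a point): centre of the bottle's rim, on its axis, 183 mm above the table (under the cap at first); axes of the station. The neck is 30 mm across, with two ledges that the cap's lugs catch under, out to 40 mm.
- bolt (a joint): spring bolt, m: 0 = home, its flat tongue (20 mm wide) lies over the cap's flange so that the cap cannot be lifted; grows as it is pulled along the station's -x; hard stop at 0.030. Its spring pulls home with 4 N, rising to 6.5 N at the stop. Pulled to the stop, a drop pin falls into its slot and keeps it out at about 0.026 when let go; short of about 0.028 it springs back.
- bolt_grip (a point): centre of the bolt's black pull knob: level cylinder 24 mm across, 22 mm long along the station's x, 110 mm from the bottle's axis when home, 140 mm when out, 170 mm above the table; free beneath down to the base plate. Pinch it from above across the station's y. Axes of the station.
- pin: steel drop pin, 8 mm thick with a 14 mm head, upright in the bolt housing, 72 mm from the bottle's axis on the -x side. Falls 6 mm by itself when the bolt reaches its stop; leave it be. Origin: its lower end, 173 mm above the table when up. Head's top 196.5 mm above the table when up.
- cap: grey push-and-turn cap, loose, 36 mm tall. Origin: centre of its underside, 160 mm above the table when locked; z up; x as the station's (within 2 deg) when locked. Lowest 6 mm: flange 64 mm across. To open: press 4 to 5 mm straight down (hard bottom at 5.5), keep pressing and turn anticlockwise seen from above by 80 to 90 deg (free from 56, wall at 115), then lift straight up.
- cap_grip (a point): centre of the cap's ribbed grip, 48 mm across and 30 mm tall (166 to 196 mm above the table when locked), on its axis 21 mm above its underside. Unpressed it turns only about 4 deg; clockwise it meets a wall. The fingers stay clear of the bolt housing if their closing line turns from about 40 deg before to 45 deg after the station's y axis.
- liner (a joint): sprung disc in the bottle's mouth that the cap rests on, m: 0 = up, grows as the cap is pressed (same travel). Takes 5 N to start, 10 N at 0.005; limit 0.0065. Returns to 0 when the cap is off.
- mug: bystander: white ceramic mug, 80 mm across, 90 mm tall. Origin: centre of its underside
- jar: bystander: closed jar, 70 mm across, 100 mm tall. Origin: centre of its underside
- spoon: bystander: spoon lying on the table. Origin: underside, about its middle
- rolling_pin: bystander: wooden rolling pin lying on the chopping board, 300 mm long. Origin: centre of its underside
- bowl: bystander: steel bowl, 170 mm across, 70 mm tall. Origin: centre of its underside
- plain_bottle: bystander: free-standing closed bottle, 72 mm across, 200 mm tall, not in a holder: not the one to open. Origin: centre of its underside
- carton: bystander: upright paper packet, 70 x 110 x 190 mm. Origin: centre of its underside
Not all that is in view belongs to the job. Of the things shaped like the cap, the grey one is meant.

How it is judged:
By the outcome, as a careful person would: the job done as asked, in the order asked, and still so for the second after the job is handed in, while the arm keeps its last pose, push and grip.
It also fails if it takes over 51 s, if anything falls off the work surface, if the arm or the gripper's body presses on something with over 40 N, if the wrist force passes 120 N, or if a joint passes its speed limit or range.

### The arm

A 6-joint arm with a two-finger parallel gripper is mounted at the origin on the work surface. World frame = base frame: x ahead of the robot, y to its left, z up, the work surface at z = 0. Lengths are in m, angles in rad, forces in N, time in s.
With the tool pointing down it reaches from about 0.35 to 1 m from the base axis. Payload 7.1 kg.
Tool frame: the origin (TCP) lies at the very end of the fingers, on their centre line; the grasp point (between the pads) lies 19 mm behind it (env.tcp_to_grasp is the z of the grasp point in the tool frame, in m); z points along the fingers, y is the line along which they close (so a half turn about z gives the same grasp; the last joint's range is limited). The gripper opens to 85 mm and grips with 20 to 120 N. Pads are 22 mm wide; open, the fingers measure 114 mm over their backs; the gripper's body (76 mm by 85 mm) begins 54 mm behind the grasp point. The pads swing forward as they close: fully open they stand 13 mm farther back than shut.
Start: joints at [1.196, 0.423, 1.63, -0, 1.089, -0.019], TCP at [0.218, 0.586, 0.231] pointing down, gripper open.
Joint ranges: [-3, 3], [-0.9, 2.11], [0.09, 2.58], [-1.31, 4.45], [0.11, 2.69], [-2.54, 2.54]. Speed limits (rad/s): [2.39, 2.39, 3.01, 3.14, 3.14, 3.14].

### API

Orientations are given as a rotation vector (axis times angle).
In Python, from station import env gives the robot as it stands.
- The arm moves only by the tool send_rows, never from a script. Its argument "commands" is a list of rows, each a list of 7 numbers: the shift along the tool's x, y, z as a fraction of full scale, then the turn, a rotation vector about the tool's x, y, z as a fraction of full scale, then the finger opening in mm, from 0 to 85.4. A call has 1 to 12 rows; each row shifts and turns the commanded pose from where the row before left it, along the tool's axes as they then stand; what a row does not reach is not made up. Full scale, the value 1, is 20 mm for a shift and 0.1 rad for a turn. A row lasts 1/8 s, in which the tool goes at most 62.5 mm and 10.7 degrees, less where a joint would pass 70% of its speed; a pose out of reach is approached as far as the arm can. A call with a number of a shift or a turn outside -1 to 1 is refused whole. A call with a gripper value outside its range is refused whole. The fingers move at their own pace and stop on an object; "squeeze" is the grip in N (left out, the last holds). Time passes only in rows, so rows that do not move let the fingers close. It gives the time, the measured TCP pose, the force, the opening and the grip force at its end, in the units of the state.
- env.state(): the state, without advancing time (a new reading comes with each control period).
- env.camera(name): name is "side" or "top"; returns the picture (480x640x3 uint8, red, green, blue); there is no depth.
- env.camera_params(name): a dict with "fov_y" (degrees; the focal length in pixels is half the picture's height over the tangent of half this angle, whatever the lens; pixels are square), "cx", "cy" (the principal point, pixels), "distortion" ([k1, k2, p1, p2, k3] as OpenCV has them; the pictures are not rectified), "pose" (4x4, takes a point from camera to world coordinates). Camera axes: x right, y down, z forward; pixel columns grow to the right and rows downward; lengths in m; the calibration is good to about 2 mm. A picture is of the moment at which its call begins. camera_params takes no time and is no camera call.
- env.close_job(): hands the job in; it is judged then, once.
The state is a dict: "time": time; "joint_positions": joint angles; "qd": joint speeds; "effort": joint torques, N m; "position": TCP position; "eef_rot": TCP orientation; "ft_force": force on the tool from outside, world axes, zero at the start; "moment": the same for the moment, N m; "gripper_width": finger opening in m; "gripper_force": force on a finger pad.
Only numpy, scipy, OpenCV 4.12 (cv2) and the standard library are available. Lean on these libraries where they do the work, as an engineer would, in place of code of your own. Each camera call takes 0.05 s, during which the arm holds its last target. There are 200 camera calls.

## Working session

There is one attempt and no reset: what is moved stays moved. The work goes in short steps, Python scripts to look and compute and a tool call to move; the robot and the scene stay as the last step left them, time stands still between calls to the robot, and variables do not carry over. Pictures are saved under pics/ and viewed, at most 10 in all, crops included, and the job is handed in when it is done.

Besides the shell and the picture viewer there is one more tool, called after "Request:" by a JSON object that holds its "name" and its "arguments". send_rows: Moves the arm, as the interface text tells. Shift numbers are shares of 20 mm and turn numbers shares of 0.1 rad, none past 1 either way. Its arguments: {"type":"object","properties":{"commands":{"type":"array","items":{"type":"array","items":{"type":"number"}}},"squeeze":{"type":"number"}},"required":["commands"]}

```bash
mkdir -p pics; python3 - <<'E'
from station import env
import cv2,numpy as np
for n in("side","top"):
    cv2.imwrite(f"pics/{n}0.png",env.camera(n)[:,:,::-1]); p=env.camera_params(n); print(n,p)
s=env.state();print(s["position"],s["eef_rot"],s["ft_force"],s["time"],env.tcp_to_grasp)
E
```

```text
side {'fov_y': 43.35374839476566, 'cx': 323.62489170792554, 'cy': 242.20404622774322, 'distortion': array([-0.17109158,  0.        ,  0.        ,  0.        ,  0.        ]), 'pose': array([[ 0.7611236 , -0.3977746 ,  0.51231459, -0.28103489],
       [-0.6483424 , -0.44403408,  0.61845442, -0.97421463],
       [-0.01852033, -0.80287552, -0.59585895,  1.11474779],
       [ 0.        ,  0.        ,  0.        ,  1.        ]])}
top {'fov_y': 53.242095812402965, 'cx': 325.0193646886658, 'cy': 241.93401433332218, 'distortion': array([0.01657524, 0.        , 0.        , 0.        , 0.        ]), 'pose': array([[-1.04697040e-02, -9.73545670e-01,  2.28252522e-01,
         2.36394426e-01],
       [-9.99944478e-01,  1.04658619e-02, -1.22727300e-03,
         2.86337636e-02],
       [-1.19405305e-03, -2.28252698e-01, -9.73601192e-01,
         1.45383035e+00],
       [ 0.00000000e+00,  0.00000000e+00,  0.00000000e+00,
         1.00000000e+00]])}
[0.21750996 0.58540525 0.23063976] [-5.55902780e-01 -3.09173278e+00  2.11733358e-03] [ 0.53009928 -0.08254196 -0.1784435 ] 0.1 -0.0187
```

View pics/side0.png

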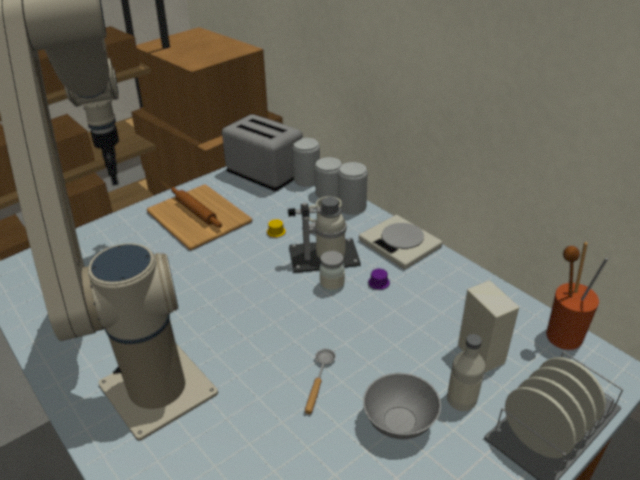

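View pics/top0.png

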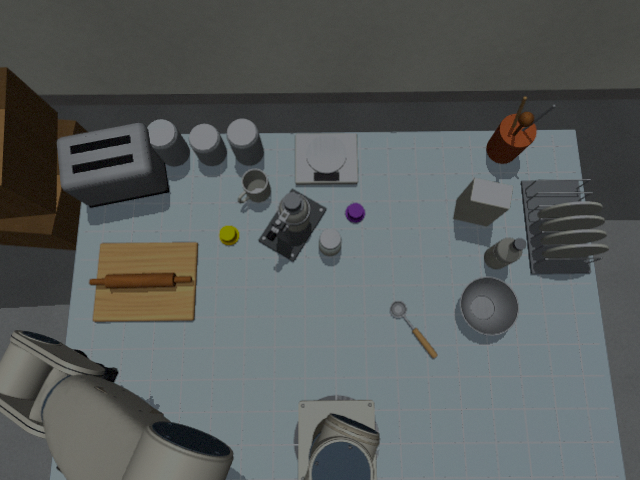

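The side view shows the station: cap at about (329,205), knob at about (291,212). In the top view the cap is near (293,200) and the knob near (271,235). Cap-like things in the top view are yellow (228,234), purple (355,212), the plain bottle's cap (518,243) and the grey one on the clamped bottle (293,200). The last is grey and in the holder, so it fits. I'll confirm with a crop.

```bash
python3 - <<'E'
import cv2,numpy as np
a=cv2.imread("pics/top0.png")[170:270,240:350];b=cv2.imread("pics/side0.png")[185:285,280:370]
f=lambda i:cv2.convertScaleAbs(cv2.resize(i,(int(400*i.shape[1]/100),400),interpolation=cv2.INTER_CUBIC)[:, :400],alpha=1.3)
cv2.imwrite("pics/crop0.png",np.hstack([f(a),f(b)]))
E
cat > h.py <<'E'
from station import env
import cv2,numpy as np
from scipy.spatial.transform import Rotation as R
def ray(n,uv):
    p=env.camera_params(n);f=240/np.tan(np.radians(p["fov_y"]/2))
    K=np.array([[f,0,p["cx"]],[0,f,p["cy"]],[0,0,1]])
    q=cv2.undistortPoints(np.array([[uv]],float),K,p["distortion"])[0,0]
    T=p["pose"];return T[:3,3],T[:3,:3]@np.array([q[0],q[1],1])
def onz(n,uv,z):
    o,d=ray(n,uv);return o+d*(z-o[2])/d[2]
def pix(n,X):
    p=env.camera_params(n);f=240/np.tan(np.radians(p["fov_y"]/2))
    K=np.array([[f,0,p["cx"]],[0,f,p["cy"]],[0,0,1]]);T=np.linalg.inv(p["pose"])
    return cv2.projectPoints(np.array([X],float),cv2.Rodrigues(T[:3,:3])[0],T[:3,3],K,p["distortion"])[0][0,0]
def go(target,yaw):
    "remaining move in tool axes (units of 20mm) for a down tool, turn about tool z in 0.1 rad"
    s=env.state();r=R.from_rotvec(s["eef_rot"]);M=r.as_matrix()
    sh=M.T@(np.array(target)-s["position"])/0.02
    y=M[:,1];cur=np.arctan2(y[1],y[0]);d=(yaw-cur+np.pi/2)%np.pi-np.pi/2
    # tool z down: world yaw +d is turn -d about tool z
    print("shift units",sh.round(2),"turn units",round(-d/0.1,2),"tilt z",M[:,2].round(4),"yaw",round(cur,3),"pos",s["position"].round(4),"ft",s["ft_force"].round(1),"w",s["gripper_width"],"j",np.round(s["joint_positions"],2),"t",s["time"])
E
```

```text
(no output)
```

View pics/crop0.png

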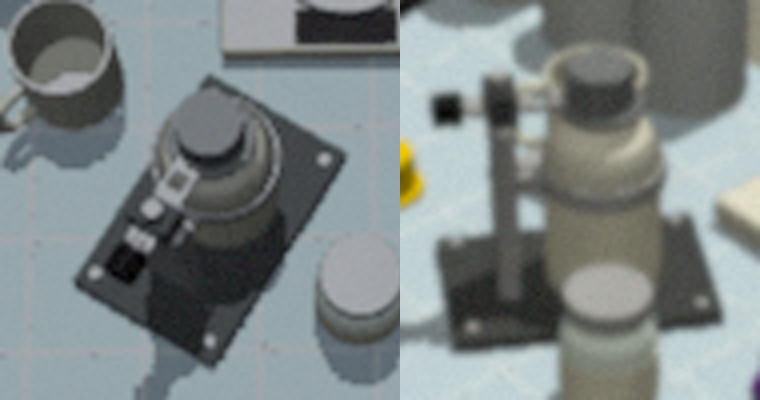

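The crop shows the grey cap on the clamped bottle, top centre at about (292,200) in the top view and (330,202) in the side view. The black knob is at (272,236) top and (292,212) side. This is the right one.

```bash
python3 - <<'E'
from h import *
def tri(u,v):
    o1,d1=ray("top",u);o2,d2=ray("side",v)
    A=np.c_[d1,-d2];t=np.linalg.lstsq(A,o2-o1,rcond=None)[0];a=o1+t[0]*d1;b=o2+t[1]*d2
    return ((a+b)/2).round(4),np.linalg.norm(a-b).round(4)
c=lambda x,y:(240+x/4-.4,170+y/4-.4)
d=lambda x,y:(280+(x-400)/4-.4,185+y/4-.4)
print("cap",onz("top",c(208,121),.196),tri(c(208,121),d(600,68)))
print("knob",onz("top",c(127,263),.176),tri(c(127,263),d(447,108)))
print("pin",onz("top",c(152,208),.196))
P=np.array([onz("top",c(*q),.012)[:2] for q in((209,76),(347,155),(212,368),(76,285))])
print(P.round(3),np.linalg.norm(P-np.roll(P,1,0),axis=1))
e=(P[0]+P[1]-P[2]-P[3])/2;yaw=np.arctan2(e[1],e[0]);print("yaw",yaw,"origin",P.mean(0)+.02*e/np.linalg.norm(e))
S=np.array([onz("side",d(*q),.012)[:2] for q in((438,243),(685,220),(723,312),(452,340))]);print("side plate",S.round(3))
go([.5,.1,.25],yaw+np.pi/2)
E
```

```text
cap [0.65132987 0.11785104 0.196     ] (array([0.6515, 0.1189, 0.1915]), np.float64(0.0028))
knob [0.55615099 0.17439319 0.176     ] (array([0.5565, 0.1752, 0.1719]), np.float64(0.0015))
pin [0.58958162 0.15566508 0.196     ]
[[0.749 0.13 ]
 [0.683 0.021]
 [0.514 0.127]
 [0.58  0.232]] [0.19771971 0.12759574 0.19928511 0.12468903]
yaw -0.5492033709525903 origin [0.64855599 0.11726921]
side plate [[0.578 0.228]
 [0.738 0.125]
 [0.682 0.022]
 [0.514 0.129]]
shift units [-21.69 -17.83  -0.94] turn units 1.93 tilt z [-5.0e-04 -1.3e-03 -1.0e+00] yaw 1.215 pos [0.2175 0.5854 0.2306] ft [ 0.5 -0.1 -0.2] w 0.0856209712981169 j [ 1.2   0.42  1.63  0.    1.09 -0.02] t 0.1
```

```bash
python3 - <<'E'
from h import *
go([.556,.1748,.24],1.026)
E
```

```text
shift units [-23.02 -13.35  -0.45] turn units 1.89 tilt z [-5.0e-04 -1.3e-03 -1.0e+00] yaw 1.215 pos [0.2175 0.5854 0.2306] ft [ 0.5 -0.1 -0.2] w 0.0856209712981169 j [ 1.2   0.42  1.63  0.    1.09 -0.02] t 0.1
```

Request:
{"name": "send_rows", "arguments": {"commands": [[-0.96,-0.556,-0.02,0,0,0,60],[-0.96,-0.556,-0.02,0,0,0,60],[-0.96,-0.556,-0.02,0,0,0,60],[-0.96,-0.556,-0.02,0,0,0,60],[-0.96,-0.556,-0.02,0,0,0,60],[-0.96,-0.556,-0.02,0,0,0,60],[-0.96,-0.556,-0.02,0,0,0,60],[-0.96,-0.556,-0.02,0,0,0,60],[-0.96,-0.556,-0.02,0,0,0,60],[-0.96,-0.556,-0.02,0,0,0,60],[-0.96,-0.556,-0.02,0,0,0,60],[-0.96,-0.556,-0.02,0,0,0,60]], "squeeze": 40}}

```text
time: 1.6
position: [0.388, 0.3793, 0.2362]
eef_rot: [0.556, 3.092, 0.0]
ft_force: [0.2, -0.8, -0.3]
gripper_width: 0.0604
gripper_force: 0.0
```

Request:
{"name": "send_rows", "arguments": {"commands": [[-0.96,-0.556,-0.02,0,0,0,60],[-0.96,-0.556,-0.02,0,0,0,60],[-0.96,-0.556,-0.02,0,0,0,60],[-0.96,-0.556,-0.02,0,0,0,60],[-0.96,-0.556,-0.02,0,0,0,60],[-0.96,-0.556,-0.02,0,0,0,60],[-0.96,-0.556,-0.02,0,0,0,60],[-0.96,-0.556,-0.02,0,0,0,60],[-0.96,-0.556,-0.02,0,0,0,60],[-0.96,-0.556,-0.02,0,0,0.9,60],[-0.98,-0.38,-0.02,0,0,1,60],[0,0,0,0,0,0,60]]}}

```text
time: 3.1
position: [0.5436, 0.1926, 0.2405]
eef_rot: [0.849, 3.024, 0.0]
ft_force: [0.7, -0.0, 1.1]
gripper_width: 0.0602
gripper_force: 0.0
```

```bash
python3 - <<'E'
from h import *
cv2.imwrite("pics/side1.png",cv2.resize(env.camera("side")[140:280,220:400,::-1],None,fx=4,fy=4,interpolation=cv2.INTER_CUBIC))
go([.556,.1748,.147],1.026)
print(pix("side",env.state()["position"]))
E
```

```text
shift units [-1.04 -0.45  4.67] turn units -0.01 tilt z [-2.e-04  1.e-04 -1.e+00] yaw 1.025 pos [0.543  0.1932 0.2405] ft [-0.4  0.5  0.1] w 0.05992093233758177 j [ 0.32  0.34  1.73  0.    1.07 -0.7 ] t 3.15
[282.54574614 190.02794419]
```

View pics/side1.png

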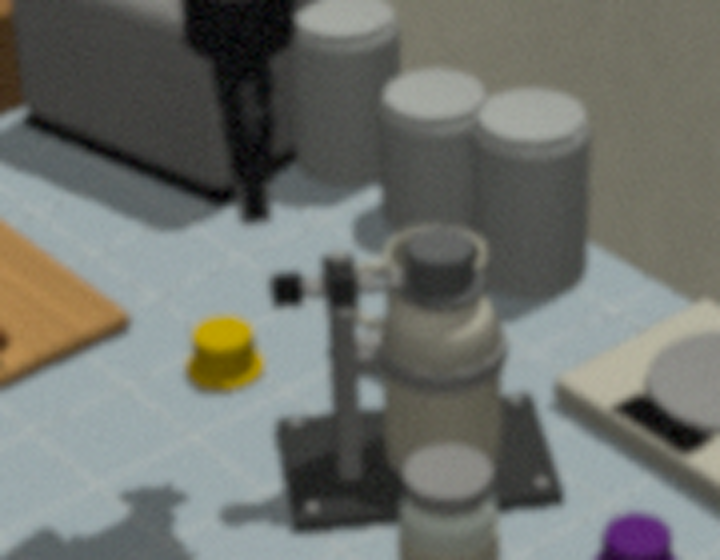

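The picture shows the fingers hanging at (284,194), above and slightly short of the knob at (292,212), as planned. Next I centre, go down and pinch.

Request:
{"name": "send_rows", "arguments": {"commands": [[-0.9,-0.45,0,0,0,0,55],[-0.14,0,0.9,0,0,0,55],[0,0,1,0,0,0,55],[0,0,1,0,0,0,55],[0,0,1,0,0,0,55],[0,0,0.77,0,0,0,55],[0,0,0,0,0,0,55],[0,0,0,0,0,0,15],[0,0,0,0,0,0,15],[0,0,0,0,0,0,15],[0,0,0,0,0,0,15]], "squeeze": 40}}

```text
time: 4.53
position: [0.5565, 0.1758, 0.1479]
eef_rot: [0.846, 3.024, 0.001]
ft_force: [0.1, 1.5, 5.8]
gripper_width: 0.0231
gripper_force: 39.2
```

```bash
python3 - <<'E'
from h import *
go([.556-.030*.855,.1748+.03*.518,.147],1.026)
E
```

```text
shift units [ 1.49 -0.06  0.05] turn units -0.01 tilt z [ 1.6e-03  5.0e-04 -1.0e+00] yaw 1.025 pos [0.5565 0.1758 0.1479] ft [0.1 1.5 5.8] w 0.02306561086447008 j [ 0.29  0.47  1.78  0.    0.89 -0.74] t 4.525
```

Request:
{"name": "send_rows", "arguments": {"commands": [[0.4,0,0,0,0,0,15],[0.4,0,0,0,0,0,15],[0.4,0,0,0,0,0,15],[0.3,0,0,0,0,0,15],[0.1,0,0,0,0,0,15],[0,0,0,0,0,0,15]], "squeeze": 60}}

```text
time: 5.28
position: [0.531, 0.1917, 0.1481]
eef_rot: [0.844, 3.02, 0.002]
ft_force: [9.5, -6.8, 2.5]
gripper_width: 0.0223
gripper_force: 58.8
```

```bash
python3 - <<'E'
from h import *
go([.556-.030*.855,.1748+.03*.518,.147],1.026)
E
```

```text
shift units [-0.01 -0.08  0.05] turn units -0.0 tilt z [ 5.8e-03 -5.0e-04 -1.0e+00] yaw 1.026 pos [0.531  0.1917 0.1481] ft [ 9.5 -6.8  2.5] w 0.022339744957791636 j [ 0.33  0.44  1.83 -0.    0.87 -0.7 ] t 5.275
```

Request:
{"name": "send_rows", "arguments": {"commands": [[0.15,0,0,0,0,0,15],[0,0,0,0,0,0,15],[0,0,0,0,0,0,15]]}}

```text
time: 5.65
position: [0.531, 0.1918, 0.1481]
eef_rot: [0.843, 3.016, 0.001]
ft_force: [18.5, -15.8, -4.1]
gripper_width: 0.0223
gripper_force: 59.3
```

Request:
{"name": "send_rows", "arguments": {"commands": [[-0.25,0,0,0,0,0,15],[-0.2,0,0,0,0,0,15],[-0.1,0,0,0,0,0,15],[0,0,0,0,0,0,15]]}}

```text
time: 6.15
position: [0.5349, 0.1892, 0.1479]
eef_rot: [-0.847, -3.024, -0.002]
ft_force: [-2.8, 3.2, 9.2]
gripper_width: 0.0225
gripper_force: 60.8
```

The knob moved 30.0 mm and the force rose at the stop. Easing back 4.7 mm reversed the force, so the pin holds the bolt. I release and lift.

Request:
{"name": "send_rows", "arguments": {"commands": [[0,0,0,0,0,0,60],[0,0,0,0,0,0,60],[0,0,-0.6,0,0,0,60],[0,0,-1,0,0,0,65],[0,0,-1,0,0,0,70],[0,0,-1,0,0,0,70],[0,0,-1,0,0,0,75],[0,0,0,0,0,0,75]]}}

```text
time: 7.15
position: [0.5365, 0.1883, 0.2411]
eef_rot: [0.846, 3.022, 0.003]
ft_force: [-0.0, 0.7, -0.9]
gripper_width: 0.0748
gripper_force: 0.0
```

```bash
python3 - <<'E'
from h import *
a=env.camera("side");b=env.camera("top")
cv2.imwrite("pics/p2.png",np.hstack([cv2.resize(i[:,:,::-1],(400,400),interpolation=cv2.INTER_CUBIC) for i in(a[170:250,270:350],b[170:250,240:320])]))
go([.6508,.1188,.24],0.328)
E
```

```text
shift units [-6.73  0.05 -0.05] turn units 6.97 tilt z [-0. -0. -1.] yaw 1.025 pos [0.5352 0.1879 0.239 ] ft [ 0.2 -0.2  0.1] w 0.07484342071583214 j [ 0.32  0.33  1.75 -0.    1.06 -0.71] t 7.25
```

View pics/p2.png

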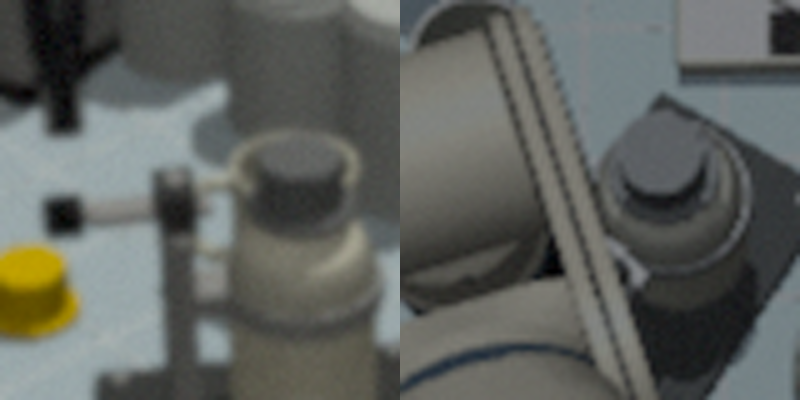

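The picture shows the knob out at (283,213) in the side view, with the rod showing and the pin down, and the cap still at (292,200) in the top view. Next I go over the cap, turned 40° clockwise.

Request:
{"name": "send_rows", "arguments": {"commands": [[-0.96,0.01,0,0,0,0,75],[-0.96,0.01,0,0,0,0,75],[-0.96,0.01,0,0,0,0,75],[-0.96,0.01,0,0,0,0,75],[-0.96,0.01,0,0,0,0,75],[-0.96,0,0,0,0,0,75],[-0.96,0,0,0,0,0,75]]}}

```text
time: 8.12
position: [0.6519, 0.1184, 0.2391]
eef_rot: [0.847, 3.025, 0.0]
ft_force: [-0.1, 0.5, 0.1]
gripper_width: 0.0749
gripper_force: 0.0
```

Request:
{"name": "send_rows", "arguments": {"commands": [[0,0,0,0,0,1,75],[0,0,0,0,0,1,75],[0,0,0,0,0,1,75],[0,0,0,0,0,1,75],[0,0,0,0,0,1,75],[0,0,0,0,0,1,75],[0,0,0,0,0,0.95,75],[0,0,0,0,0,0,75]]}}

```text
time: 9.12
position: [0.6513, 0.1189, 0.2391]
eef_rot: [1.825, 2.557, -0.0]
ft_force: [0.2, -0.8, 0.6]
gripper_width: 0.0748
gripper_force: 0.0
```

```bash
python3 - <<'E'
from h import *
a=env.camera("side");b=env.camera("top")
cv2.imwrite("pics/p3.png",np.hstack([cv2.resize(i[:,:,::-1],(400,400),interpolation=cv2.INTER_CUBIC) for i in(a[150:250,280:380],b[160:240,250:330])]))
go([.6508,.1188,.166],0.328)
E
```

```text
shift units [-0.   -0.02  3.65] turn units 0.04 tilt z [-0. -0. -1.] yaw 0.332 pos [0.6511 0.119  0.2391] ft [ 0.3 -0.6  0.4] w 0.07474673531990957 j [ 0.16  0.47  1.54 -0.    1.14 -0.17] t 9.225
```

View pics/p3.png

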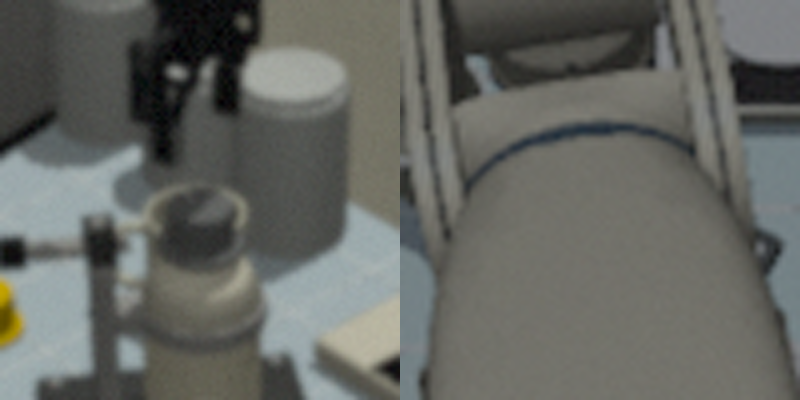

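The picture shows the fingers straddling the cap in the side view, tips at crop (165,155) and (227,108), cap top at (202,205). The pale ring behind the cap is the mug's rim. Next I go down and close.

Request:
{"name": "send_rows", "arguments": {"commands": [[0,0,1,0,0,0,75],[0,0,1,0,0,0,72],[0,0,0.8,0,0,0,70],[0,0,0.5,0,0,0,70],[0,0,0.35,0,0,0,70],[0,0,0,0,0,0,40],[0,0,0,0,0,0,40],[0,0,0,0,0,0,40],[0,0,0,0,0,0,40]], "squeeze": 60}}

```text
time: 10.35
position: [0.651, 0.1191, 0.1666]
eef_rot: [1.826, 2.556, 0.001]
ft_force: [-0.6, -0.3, 1.2]
gripper_width: 0.0467
gripper_force: 61.5
```

```bash
python3 - <<'E'
from h import *
go([.6508,.1188,.161],0.328)
E
```

```text
shift units [-0.01 -0.02  0.28] turn units 0.02 tilt z [ 7.e-04  0.e+00 -1.e+00] yaw 0.33 pos [0.651  0.1191 0.1666] ft [-0.6 -0.3  1.2] w 0.04667122415341486 j [ 0.16  0.55  1.59 -0.    1.   -0.17] t 10.35
```

Request:
{"name": "send_rows", "arguments": {"commands": [[0,0,0.1,0,0,0,40],[0,0,0.1,0,0,0,40],[0,0,0.08,0,0,0,40],[0,0,0,0,0,0,40],[0,0,0,0,0,0,40]], "squeeze": 80}}

```text
time: 10.98
position: [0.6511, 0.1191, 0.1619]
eef_rot: [1.826, 2.556, 0.001]
ft_force: [-3.6, -0.8, 9.7]
gripper_width: 0.0465
gripper_force: 81.5
```

Request:
{"name": "send_rows", "arguments": {"commands": [[0,0,0,0,0,-0.7,40],[0,0,0,0,0,-0.7,40],[0,0,0,0,0,-0.7,40],[0,0,0,0,0,-0.7,40],[0,0,0,0,0,-0.7,40],[0,0,0,0,0,-0.7,40],[0,0,0,0,0,-0.7,40],[0,0,0,0,0,-0.7,40]]}}

```text
time: 11.98
position: [0.6504, 0.1195, 0.1617]
eef_rot: [-1.046, -2.962, -0.0]
ft_force: [-6.1, 0.9, 9.0]
gripper_width: 0.0465
gripper_force: 81.8
```

```bash
python3 - <<'E'
from h import *
go([.6508,.1188,.1615],0.328+1.48); print(env.state()["moment"].round(2))
E
```

```text
shift units [-0.04 -0.01  0.01] turn units -9.16 tilt z [-6.e-04  5.e-04 -1.e+00] yaw 0.892 pos [0.6504 0.1195 0.1617] ft [-6.1  0.9  9. ] w 0.0465089017234494 j [ 0.16  0.55  1.59  0.    1.   -0.73] t 11.975
[-0.06  1.02 -0.14]
```

Request:
{"name": "send_rows", "arguments": {"commands": [[0,0,0,0,0,-0.76,40],[0,0,0,0,0,-0.76,40],[0,0,0,0,0,-0.76,40],[0,0,0,0,0,-0.76,40],[0,0,0,0,0,-0.76,40],[0,0,0,0,0,-0.76,40],[0,0,0,0,0,-0.76,40],[0,0,0,0,0,-0.76,40],[0,0,0,0,0,-0.76,40],[0,0,0,0,0,-0.76,40],[0,0,0,0,0,-0.76,40],[0,0,0,0,0,-0.76,40]]}}

```text
time: 13.48
position: [0.6498, 0.1179, 0.1614]
eef_rot: [0.366, -3.118, 0.003]
ft_force: [-7.3, -5.5, 9.5]
gripper_width: 0.0464
gripper_force: 81.8
```

```bash
python3 - <<'E'
from h import *
go([.6508,.1188,.1615],0.328+1.48); print(env.state()["moment"].round(2))
E
```

```text
shift units [-0.06  0.03 -0.01] turn units -0.04 tilt z [-0.002  -0.0019 -1.    ] yaw 1.804 pos [0.6498 0.1179 0.1614] ft [-7.3 -5.5  9.5] w 0.046400676869266126 j [ 0.16  0.55  1.59 -0.    1.   -1.64] t 13.475
[-1.14  1.06 -0.12]
```

Request:
{"name": "send_rows", "arguments": {"commands": [[0,0,-0.15,0,0,0,40],[0,0,-0.15,0,0,0,40],[0,0,-0.15,0,0,0,40],[0,0,-0.15,0,0,0,40],[0,0,0,0,0,0,40]]}}

```text
time: 14.1
position: [0.6499, 0.118, 0.1719]
eef_rot: [0.362, -3.118, 0.002]
ft_force: [-3.4, -5.1, -0.9]
gripper_width: 0.0467
gripper_force: 82.6
```

Request:
{"name": "send_rows", "arguments": {"commands": [[0,0,-0.3,0,0,0,40],[0,0,-0.6,0,0,0,40],[0,0,-0.8,0,0,0,40],[0,0,-0.8,0,0,0,40],[0,0,-0.8,0,0,0,40],[0,0,-0.8,0,0,0,40],[0,0,-0.6,0,0,0,40],[0,0,-0.3,0,0,0,40],[0,0,0,0,0,0,40],[0,0,0,0,0,0,40]]}}

```text
time: 15.35
position: [0.6504, 0.1191, 0.2718]
eef_rot: [0.362, -3.119, 0.0]
ft_force: [0.0, -1.2, -0.5]
gripper_width: 0.0465
gripper_force: 82.7
```

```bash
python3 - <<'E'
from h import *
a=env.camera("side")
cv2.imwrite("pics/p4.png",cv2.resize(a[110:260,250:410,::-1],None,fx=4,fy=4,interpolation=cv2.INTER_CUBIC))
go([.6508,.1188,.27],0.328+1.48)
E
```

```text
shift units [-0.01 -0.02  0.09] turn units -0.06 tilt z [-1.3e-03 -2.0e-04 -1.0e+00] yaw 1.802 pos [0.6504 0.1191 0.2718] ft [ 0.2 -0.5  0.6] w 0.0464166341480936 j [ 0.16  0.44  1.51 -0.    1.2  -1.64] t 15.4
```

View pics/p4.png

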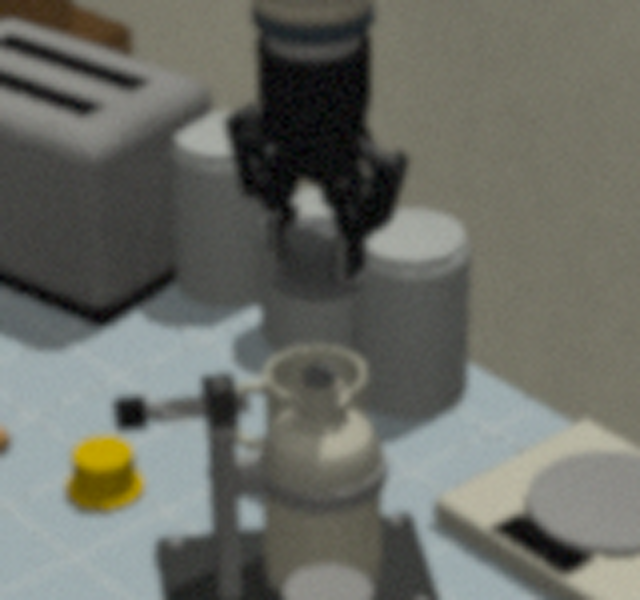

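The picture shows the grey cap held upright between the fingers at crop (315,250), directly above the open neck at (318,378). The bolt knob is still out at (130,412) and the yellow cap has not moved. The rise gives about 8 cm of clearance, so I hand it in.

```bash
python3 -c "
from station import env
print(env.close_job())"
```

```text
the job is handed in; nothing more can be done
None
```

I pulled the bolt out to its stop, where the pin now holds it. I then pressed the cap, turned it about 84° anticlockwise and lifted it off; it is held upright about 8 cm above the open bottle, and I handed the job in at about 15 s.

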